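# Find the thickest plate by pinching and load it in the vice

## Task

The three steel plates standing in the rack differ only in thickness: pinch each across its faces in its bay, one after the other from the robot's left to its right, to find the thickest, and stand that plate on its long edge between the vice's open jaws, down on the bed, lengthwise along the jaws and about centred. The rack boxes in a plate's ends and the vice its faces, so set the plate down in between (the black rubber mat is free for that) and take it again by its ends. Leave the other two plates standing in their bays and do not disturb the other things on the bench.

Things in the scene. Friction and masses are not known exactly. Their poses are not given: they have to be found in the camera images.
- plate_a: One of three plain steel plates, 60 mm long (own x), 50 mm high (own z), standing on edge in the rack, two small bores drawn on the faces. Thicknesses (own y) are 14, 18 and 22 mm; which is which is not told and must be felt. Mass 0.25 to 0.55 kg, varies and tells nothing. Origin: centre of the underside, top edge 50 mm above it.
- plate_b: Another of the three steel plates, see plate_a.
- plate_c: Another of the three steel plates, see plate_a.
- rack: Fixed rack, dark cheeks on a grey base, 96 mm (own x) x 236 mm (own y), 62 mm high, origin at the centre of its underside. Three bays along its y at +88 (the robot's left), 0, -88 mm, a plate in each, its length along the rack's x. Cheeks 34 mm wide in y, 4 mm higher than the plates, close both ends of each plate with 3 mm play: it can be taken only by its faces, from above, at the middle of its length.
- rack_floor (a point): Centre of the rack's floor, 8 mm above the worktop, on which the plates stand. In each bay two low lips (9 mm above this floor, 28 mm apart, 38 mm over their outsides) flank the plate's faces. 66 mm or more are free between neighbouring plates: open the fingers only part way there (40 to 50 mm).
- vice: Grey fixed machine vice, base 56 mm (own x) x 150 mm (own y), 76 mm high, origin at the centre of its underside. Jaws fixed open: gap 34 mm across its y, centred on the origin; jaws 40 to 44 mm long along x, up to 76 mm above the worktop, 8 mm higher than a plate on the bed. The gap is open at both x ends. Screw with cross handle at the -y end, out to 101 mm, 46 mm high.
- vice_bed (a point): Centre of the vice's bed between the jaws, 18 mm above the worktop, where the middle of the plate's underside belongs; axes as the vice (x along the jaws). A plate along x stands out of the jaws by 8 to 10 mm at each end, room for fingers on its ends.
- mat: Black rubber mat fixed on the worktop, 120 x 120 mm, 3 mm thick, origin at the centre of its underside; clear of other things, for setting the plate down.
- grease_tin: Bystander: tin with a lid, 68 mm across, 76 mm high, origin at the centre of its underside.
- bush: Bystander: bronze flanged bush, 58 mm across the flange, 90 mm high, origin at the centre of its underside.
- tape_roll: Bystander: roll of black tape lying flat, 62 mm across, 19 mm high, origin at the centre of its underside.
Not all that is in view belongs to the job. What is shaped like the plate_a but orange is not meant.

How it is judged (in metres and radians):
On the way, in this order (a step that is already met when the one before it is completed fails the run):
1. the plate in the robot's left bay is pinched (((contact force between the fingers and plate_a above 2 N and horizontal distance between the grasp point and plate_a below 0.03 m and y of plate_a in the frame of rack between 0.06 and 0.12 m) or (contact force between the fingers and plate_b above 2 N and horizontal distance between the grasp point and plate_b below 0.03 m and y of plate_b in the frame of rack between 0.06 and 0.12 m) or (contact force between the fingers and plate_c above 2 N and horizontal distance between the grasp point and plate_c below 0.03 m and y of plate_c in the frame of rack between 0.06 and 0.12 m))), for 0.15 s.
2. the plate in the middle bay is pinched (((contact force between the fingers and plate_a above 2 N and horizontal distance between the grasp point and plate_a below 0.03 m and y of plate_a in the frame of rack between -0.03 and 0.03 m) or (contact force between the fingers and plate_b above 2 N and horizontal distance between the grasp point and plate_b below 0.03 m and y of plate_b in the frame of rack between -0.03 and 0.03 m) or (contact force between the fingers and plate_c above 2 N and horizontal distance between the grasp point and plate_c below 0.03 m and y of plate_c in the frame of rack between -0.03 and 0.03 m))), for 0.15 s.
3. the plate in the robot's right bay is pinched (((contact force between the fingers and plate_a above 2 N and horizontal distance between the grasp point and plate_a below 0.03 m and y of plate_a in the frame of rack between -0.12 and -0.06 m) or (contact force between the fingers and plate_b above 2 N and horizontal distance between the grasp point and plate_b below 0.03 m and y of plate_b in the frame of rack between -0.12 and -0.06 m) or (contact force between the fingers and plate_c above 2 N and horizontal distance between the grasp point and plate_c below 0.03 m and y of plate_c in the frame of rack between -0.12 and -0.06 m))), for 0.15 s.
At the end, for the whole second after the job is handed in: The 22 mm plate stands on the vice bed: underside within 5 mm of it, middle within 14 mm of the bed centre along the jaws and 12 mm across, upright within 0.12 rad, along the jaws within 0.35 rad, at rest; the other two upright (0.15 rad) in their bays, moved under 25 mm (x of plate_b in the frame of vice_bed between -0.014 and 0.014 m and y of plate_b in the frame of vice_bed between -0.012 and 0.012 m and z of plate_b in the frame of vice_bed between -0.005 and 0.005 m and angle between plate_b's own z axis and vertical below 0.12 rad and angle between the x axis of plate_b and the x axis of vice, either way round below 0.35 rad and linear speed of plate_b below 0.02 m/s and distance of each of plate_a, plate_c from where it was at the start of the episode below 0.025 m and angle between each of plate_a, plate_c's own z axis and vertical below 0.15 rad); the robot touches nothing.
It fails at once if the grease tin, the bush or the tape roll is pushed more than 40 mm or knocked over (distance of any of grease_tin, bush, tape_roll from where it was at the start of the episode above 0.04 m or angle between any of grease_tin, bush's own z axis and vertical above 0.6 rad).
It also fails if it takes over 72 s, if anything falls off the work surface, if the arm or the gripper's body presses on something with over 40 N, if the wrist force passes 120 N, or if a joint passes its speed limit or range.

## Robot

A 6-joint arm with a two-finger parallel gripper is mounted at the origin on a cart in front of the work surface, level with it; the furniture and walls round the work are solid. World frame = base frame: x ahead of the robot, y to its left, z up, the work surface at z = 0. Lengths are in mm, angles in rad, forces in N, time in s.
With the tool pointing down it reaches from about 350 to 775 mm from the base axis. Payload 7.3 kg.
Tool frame: the origin (TCP) lies between the finger pads; the fingertips stand 25 mm ahead of it and the grasp point (between the pads) lies 6 mm ahead of it; z points along the fingers, y is the line along which they close (so a half turn about z gives the same grasp; the last joint's range is limited). The gripper opens to 92 mm and grips with 3 to 60 N. Pads are 19 mm wide; open, the fingers measure 130 mm over their backs; the gripper's body (75 mm by 190 mm) begins 47 mm behind the grasp point.
Start: joints at [-1.296, 0.342, 1.524, -0, 1.275, -0.146], TCP at [214.481, -479.208, 251.741] pointing down, gripper open.
Joint ranges: [-2.53, 2.53], [-0.77, 2.02], [0.04, 2.7], [-1, 4.14], [0.28, 2.66], [-3.11, 3.11]. Speed limits (rad/s): [2.57, 2.57, 3.14, 3.14, 3.14, 3.14].

## Interface

Orientations are given as [roll, pitch, yaw] about the fixed x, y, z axes, in that order (R = Rz(yaw) Ry(pitch) Rx(roll)).
In Python, from plant import bot gives the robot as it stands.
- The arm moves only by the tool play_rows, never from a script. Its argument "commands" is a list of rows, each an object of numbers: "x", "y", "z": the shift along the tool's x, y, z in m; "twist": the turn about the tool's z in degrees. In form: [{"x": .., "y": .., "z": .., "twist": ..}, ...]. A call has exactly 8 rows; each row is the pose to reach, as a shift and turn from the pose commanded when the call began, along the tool's axes at that moment; what a row does not reach only later rows make up. A row lasts 1/10 s, in which the tool goes at most 50 mm and 8.59 degrees, less where a joint would pass 70% of its speed; a pose out of reach is approached as far as the arm can. A call with a gripper value outside its range is refused whole. "jaw" is the closure, from 0 (fully open) to 1 (shut), set as the call begins (left out, the last holds). The fingers move at their own pace and stop on an object; the grip force is fixed at half the most. Time passes only in rows, so rows that repeat a pose let the fingers close, or fill a call up. It gives the time, the measured TCP pose, the force, the opening and the grip force at its end, in the units of the state.
- bot.get_obs(): the state, without advancing time (a new reading comes with each control period).
- bot.capture(name): name is "side" or "top"; returns a dict with "pixels" (420x560x3 uint8, red, green, blue), "fx", "fy", "cx", "cy" (pixels), "k1" (the pictures are not rectified: a ray, as slopes to the right and down, at radius r is drawn at 1 + k1 r^2 times it, then the intrinsics apply), "eye" and "rotation" of the camera in the world. Camera axes: x right, y down, z forward; pixel columns grow to the right and rows downward; lengths in mm; the calibration is good to about 2 mm. A picture is of the moment at which its call begins. There is no depth.
- bot.close_job(): hands the job in; it is judged then, once.
The state is a dict: "time": time; "joint_positions": joint angles; "dq": joint speeds; "tau": joint torques, N m; "tool_pos": TCP position; "tcp_rot": TCP orientation; "contact_force": force on the tool from outside, world axes, zero at the start; "moment": the same for the moment, N m; "grip_width": finger opening in mm; "finger_force": force on a finger pad.
Only numpy, scipy, OpenCV 4.12 (cv2) and the standard library are available. Lean on these libraries where they do the work, as an engineer would, in place of code of your own. Each camera call takes 0.05 s, during which the arm holds its last target. There are 200 camera calls.

## Working session

There is one attempt and no reset: what is moved stays moved. The work goes in short steps, Python scripts to look and compute and a tool call to move; the robot and the scene stay as the last step left them, time stands still between calls to the robot, and variables do not carry over. Pictures are saved under pics/ and viewed, at most 10 in all, crops included, and the job is handed in when it is done.

Besides the shell and the picture viewer there is one more tool, called after "Emit:" by a JSON object that holds its "fn" and its "kwargs". play_rows: Moves the arm, as the interface text tells. Its arguments: {"type":"object","properties":{"commands":{"type":"array"},"jaw":{"type":"number"}},"required":["commands"]}

```bash
mkdir -p pics; ls
python3 - <<'E'
from plant import bot
import cv2
for n in("top","side"):
    c=bot.capture(n); cv2.imwrite(f"pics/{n}0.png",c["pixels"][:,:,::-1])
    print(n,[c[k] for k in("fx","fy","cx","cy","k1")],c["eye"],c["rotation"])
print(bot.get_obs())
E
```

```text
pics
top [385.77602883198375, 385.77602883198375, 277.2084520531292, 205.63921240098512, -0.0027728317468205905] [436.96540163 172.81964199 900.8762646 ] [-3.07007849 -0.01101188 -1.57784016]
side [398.2465008107704, 398.2465008107704, 279.59228163878396, 216.35417157651403, -0.0007055419357639] [ 541.49048994 -616.85174483  754.16466914] [-2.28834382 -0.01881643  0.06769793]
{'time': 0.1, 'joint_positions': array([-1.29600590e+00,  3.42672083e-01,  1.52485473e+00, -2.67183079e-06,
        1.27536535e+00, -1.45981293e-01]), 'dq': array([-0.00047344, -0.00131025, -0.00241091,  0.00123797, -0.00123569,
        0.00031072]), 'tau': array([ 2.15760556e-03, -4.32002449e+01, -2.44695926e+01,  7.19887996e-02,
        5.25960024e-02, -3.52438838e-05]), 'tool_pos': array([ 214.39339521, -478.9122292 ,  251.12784259]), 'tcp_rot': array([-3.14030659e+00, -1.86503900e-04,  4.20772382e-01]), 'contact_force': array([-0.01055258,  0.57959118, -0.45526758]), 'moment': array([ 0.01896033, -0.00711379,  0.00021776]), 'finger_force': 0.0, 'grip_width': 92.15800264124526}
```

View pics/top0.png

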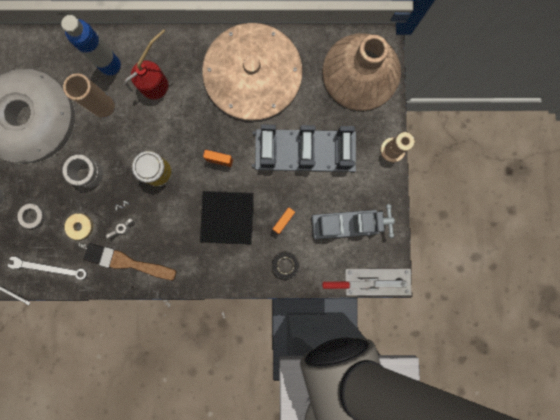

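View pics/side0.png

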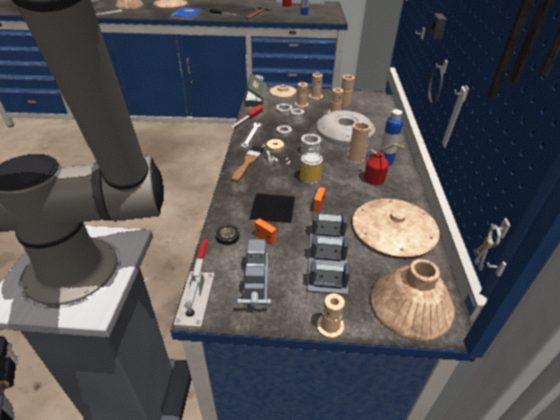

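```bash
cat > h.py <<'E'
import numpy as np, cv2
from scipy.spatial.transform import Rotation as R
def w(c,u,v,z):
    """pixel -> world xy at height z (mm)"""
    d=np.array([(u-c["cx"])/c["fx"],(v-c["cy"])/c["fy"]]); s=d.copy()
    for _ in range(5): s=d/(1+c["k1"]*(s@s))
    r=R.from_euler("xyz",c["rotation"]).as_matrix()@np.array([*s,1]) if np.ndim(c["rotation"])==1 else np.array(c["rotation"])@np.array([*s,1])
    return np.round((c["eye"]+r*(z-c["eye"][2])/r[2])[:2],1)
E
python3 - <<'E'
import cv2
a=cv2.imread("pics/top0.png")[115:255,245:425]
b=cv2.imread("pics/side0.png")[200:315,230:360]
cv2.imwrite("pics/c1.png",cv2.resize(a,None,fx=4.4,fy=4.2857,interpolation=3)[:600,:792])
E
```

```text
(no output)
```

View pics/c1.png

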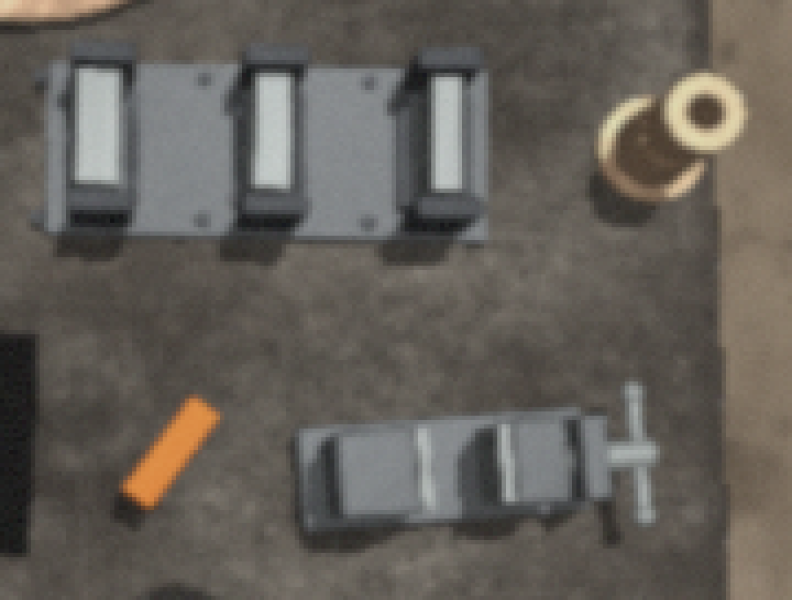

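Run:
```python
from plant import bot
from h import *
c=bot.capture("top")
f=lambda n,u,v,z:print(n,w(c,245+u/4.4-.4,115+v/4.2857-.4,z))
for n,p in dict(L=(101,125),M=(273,131),Rr=(448,132)).items(): f(n,*p,58)
f("Lends",101,67,58);f("Lends",101,185,58)
f("rack TL",50,62,8);f("TR",488,68,8);f("BR",487,242,8);f("BL",45,232,8)
f("jaws",433,470,76);f("jaws",502,463,76)
f("jLo",340,433,76);f("jLi",420,430,76);f("jLi2",433,508,76);f("jRi top",499,424,76);f("jRi bot",510,503,76)
f("base",300,430,18);f("base",580,408,18);f("screw",650,455,46)
for p in((202,192),(254,193),(253,244),(202,242),(227.5,217.5)): print("mat",w(c,*p,3))
f("bush",705,112,90)
```

```text
L [634.9 183.5]
M [631.3  96.9]
Rr [630.4   8.5]
Lends [665.3 183.4]
Lends [603.5 183.7]
rack TL [681.8 211.3]
TR [677.5 -23.5]
BR [580.9 -20.8]
BL [587.6 214.2]
jaws [455.1  22.7]
jaws [458.4 -11. ]
jLo [473.9  67.8]
jLi [475.2  28.7]
jLi2 [436.2  23.1]
jRi top [477.9 -10. ]
jRi bot [438.4 -14.5]
base [478.3  81.2]
base [489.1 -65.4]
screw [462.8 -92.8]
mat [534.2 337.9]
mat [531.2 216.5]
mat [412.5 219.2]
mat [418.  337.1]
mat [474.3 278.3]
bush [ 632.7 -110.9]
```

```bash
cat >> h.py <<'E'
def to(x,y,z,yaw):
    """tool shift (m) and twist (deg) from the present pose to a world target (mm, rad)"""
    from plant import bot
    o=bot.get_obs(); M=R.from_euler("xyz",o["tcp_rot"]).as_matrix()
    s=M.T@(np.array([x,y,z])-o["tool_pos"])/1000
    t=np.degrees(o["tcp_rot"][2]-yaw); t=(t+180)%360-180
    print("t",round(o["time"],2),"shift",np.round(s,4),"twist",round(t,1),"rot",o["tcp_rot"].round(3))
E
python3 - <<'E'
from h import *
from plant import bot
to(635,183.5,150,-0.022)
c=bot.capture("top")
print(w(c,245+650/4.4-.4,115+148/4.2857-.4,8))
E
```

```text
t 0.15 shift [ 0.6545 -0.4327  0.1018] twist 25.4 rot [-3.14  -0.     0.421]
[ 632.5 -109.4]
```

Emit:
{"fn": "play_rows", "kwargs": {"commands": [{"x":0.035,"y":-0.023,"z":0,"twist":3},{"x":0.075,"y":-0.05,"z":0,"twist":6},{"x":0.115,"y":-0.076,"z":0,"twist":9},{"x":0.155,"y":-0.102,"z":0.0,"twist":12},{"x":0.195,"y":-0.128,"z":0.0,"twist":15},{"x":0.235,"y":-0.155,"z":0.01,"twist":18},{"x":0.275,"y":-0.181,"z":0.02,"twist":22},{"x":0.315,"y":-0.208,"z":0.03,"twist":25.4}], "jaw": 0.5}}

```text
time: 1.0
tool_pos: [417.8, -159.0, 221.5]
tcp_rot: [3.141, -0.001, -0.026]
contact_force: [1.3, -0.3, -0.4]
grip_width: 46.0
finger_force: 0.0
```

```bash
python3 -c "
from h import *
to(635,183.5,130,-0.022)"
```

```text
t 1.0 shift [ 0.2084 -0.3479  0.0915] twist -0.2 rot [ 3.141e+00 -1.000e-03 -2.600e-02]
```

Emit:
{"fn": "play_rows", "kwargs": {"commands": [{"x":0.026,"y":-0.042,"z":0.0},{"x":0.052,"y":-0.085,"z":0.0},{"x":0.078,"y":-0.128,"z":0.01},{"x":0.104,"y":-0.17,"z":0.02},{"x":0.13,"y":-0.213,"z":0.04},{"x":0.156,"y":-0.255,"z":0.055},{"x":0.182,"y":-0.3,"z":0.07},{"x":0.206,"y":-0.343,"z":0.085}]}}

```text
invalid input at $.commands[0]: expected keys x, y, z, twist
```

Run:
```python
from h import *
from plant import bot
for n in("top","side"):
    c=bot.capture(n)["pixels"][:,:,::-1]
    a=c[90:210,210:360] if n=="top" else c[180:300,260:410]
    cv2.imwrite(f"pics/{n}1.png",cv2.resize(a,(500,400),interpolation=2))
cv2.imwrite("pics/b.png",np.hstack([cv2.resize(cv2.imread(f"pics/{n}1.png"),(400,320)) for n in("top","side")]))
to(635,183.5,54,-0.022)
```

```text
t 1.1 shift [ 0.2108 -0.3425  0.1671] twist 0.2 rot [-3.139e+00  1.000e-03 -1.800e-02]
```

View pics/b.png

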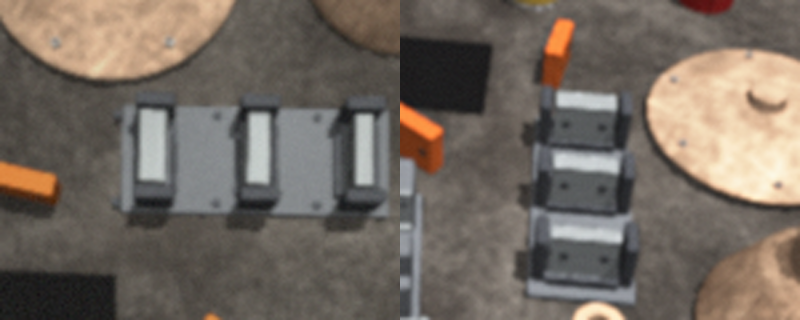

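The move was refused because every row needs all four keys. The picture just shows the rack unobstructed, plates centred at (152,145), (258,148) and (363,148) in the left half. I'm resending the move.

Emit:
{"fn": "play_rows", "kwargs": {"commands": [{"x":0.026,"y":-0.042,"z":0.0,"twist":0},{"x":0.052,"y":-0.085,"z":0.0,"twist":0},{"x":0.078,"y":-0.128,"z":0.01,"twist":0},{"x":0.104,"y":-0.17,"z":0.02,"twist":0},{"x":0.13,"y":-0.213,"z":0.04,"twist":0},{"x":0.156,"y":-0.255,"z":0.055,"twist":0},{"x":0.182,"y":-0.3,"z":0.07,"twist":0},{"x":0.21,"y":-0.343,"z":0.085,"twist":0}]}}

```text
time: 1.9
tool_pos: [627.5, 166.5, 140.2]
tcp_rot: [3.141, 0.0, -0.022]
contact_force: [1.4, 0.2, -0.6]
grip_width: 46.0
finger_force: 0.0
```

Run:
```python
from h import *
from plant import bot
o=[]
for n in("top","side"):
    c=bot.capture(n)["pixels"][:,:,::-1]
    a=c[110:190,230:330] if n=="top" else c[180:260,290:390]
    o.append(cv2.resize(a,(400,320),interpolation=2))
cv2.imwrite("pics/b2.png",np.hstack(o))
to(635,183.5,54,-0.022)
```

```text
t 2.0 shift [ 0.0077 -0.0142  0.083 ] twist 0.2 rot [-3.141  0.004 -0.018]
```

View pics/b2.png

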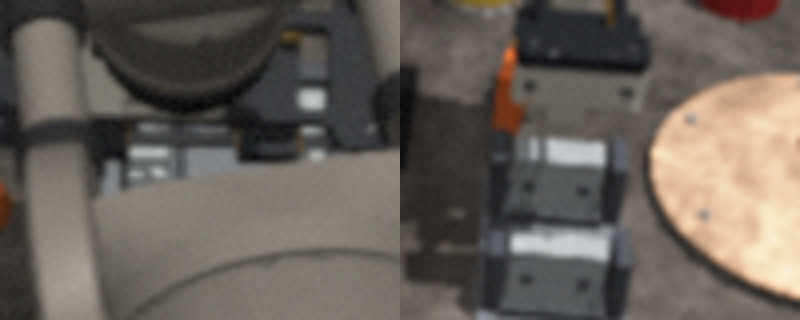

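The pictures show the gripper over the left bay with the arm hiding the plate, so they don't help with centring. I'll close the remaining distance at height and let it settle.

Emit:
{"fn": "play_rows", "kwargs": {"commands": [{"x":0.008,"y":-0.014,"z":0.0,"twist":0},{"x":0.008,"y":-0.014,"z":0.02,"twist":0},{"x":0.008,"y":-0.014,"z":0.03,"twist":0},{"x":0.008,"y":-0.014,"z":0.03,"twist":0},{"x":0.008,"y":-0.014,"z":0.03,"twist":0},{"x":0.008,"y":-0.014,"z":0.03,"twist":0},{"x":0.008,"y":-0.014,"z":0.03,"twist":0},{"x":0.008,"y":-0.014,"z":0.03,"twist":0}]}}

```text
time: 2.8
tool_pos: [635.2, 179.2, 111.6]
tcp_rot: [-3.141, -0.001, -0.023]
contact_force: [0.2, -0.3, -0.3]
grip_width: 45.9
finger_force: 0.0
```

```bash
python3 -c "
from h import *
to(635,183.5,54,-0.022)"
```

```text
t 2.8 shift [-0.0004 -0.0043  0.0576] twist -0.0 rot [-3.141e+00 -1.000e-03 -2.300e-02]
```

Emit:
{"fn": "play_rows", "kwargs": {"commands": [{"x":0,"y":-0.004,"z":0.0,"twist":0},{"x":0,"y":-0.004,"z":0.012,"twist":0},{"x":0,"y":-0.004,"z":0.024,"twist":0},{"x":0,"y":-0.004,"z":0.036,"twist":0},{"x":0,"y":-0.004,"z":0.046,"twist":0},{"x":0,"y":-0.004,"z":0.056,"twist":0},{"x":0,"y":-0.004,"z":0.058,"twist":0},{"x":0,"y":-0.004,"z":0.058,"twist":0}]}}

```text
time: 3.6
tool_pos: [634.9, 183.2, 52.3]
tcp_rot: [3.141, 0.001, -0.023]
contact_force: [-0.8, -0.2, 0.3]
grip_width: 46.3
finger_force: 0.0
```

Emit:
{"fn": "play_rows", "kwargs": {"commands": [{"x":0,"y":0,"z":0,"twist":0},{"x":0,"y":0,"z":0,"twist":0},{"x":0,"y":0,"z":0,"twist":0},{"x":0,"y":0,"z":0,"twist":0},{"x":0,"y":0,"z":0,"twist":0},{"x":0,"y":0,"z":0,"twist":0},{"x":0,"y":0,"z":0,"twist":0},{"x":0,"y":0,"z":0,"twist":0}], "jaw": 1}}

```text
time: 4.4
tool_pos: [635.4, 183.8, 53.6]
tcp_rot: [-3.141, -0.001, -0.022]
contact_force: [0.3, 3.7, 4.0]
grip_width: 21.5
finger_force: 30.0
```

Emit:
{"fn": "play_rows", "kwargs": {"commands": [{"x":0,"y":0,"z":0,"twist":0},{"x":0,"y":0,"z":0,"twist":0},{"x":0,"y":0,"z":0,"twist":0},{"x":0,"y":0,"z":0,"twist":0},{"x":0,"y":0,"z":-0.015,"twist":0},{"x":0,"y":0,"z":-0.035,"twist":0},{"x":0,"y":0,"z":-0.055,"twist":0},{"x":0,"y":0,"z":-0.06,"twist":0}], "jaw": 0.5}}

```text
time: 5.2
tool_pos: [636.6, 183.5, 116.6]
tcp_rot: [-3.141, -0.005, -0.022]
contact_force: [-0.4, -0.5, 0.1]
grip_width: 45.9
finger_force: 0.0
```

Emit:
{"fn": "play_rows", "kwargs": {"commands": [{"x":0,"y":0.02,"z":0,"twist":0},{"x":0,"y":0.045,"z":0,"twist":0},{"x":0,"y":0.07,"z":0,"twist":0},{"x":0,"y":0.088,"z":0,"twist":0},{"x":0,"y":0.088,"z":0,"twist":0},{"x":0,"y":0.088,"z":0,"twist":0},{"x":0,"y":0.088,"z":0,"twist":0},{"x":0,"y":0.088,"z":0,"twist":0}]}}

```text
time: 6.0
tool_pos: [633.0, 96.4, 112.9]
tcp_rot: [-3.141, 0.0, -0.021]
contact_force: [-0.5, -0.0, -0.0]
grip_width: 46.1
finger_force: 0.0
```

```bash
python3 -c "
from h import *
to(632,96.2,54,-0.022)"
```

```text
t 6.0 shift [-0.001   0.0002  0.0589] twist 0.0 rot [-3.141  0.    -0.021]
```

Emit:
{"fn": "play_rows", "kwargs": {"commands": [{"x":0,"y":0,"z":0.012,"twist":0},{"x":0,"y":0,"z":0.024,"twist":0},{"x":0,"y":0,"z":0.036,"twist":0},{"x":0,"y":0,"z":0.046,"twist":0},{"x":0,"y":0,"z":0.055,"twist":0},{"x":0,"y":0,"z":0.059,"twist":0},{"x":0,"y":0,"z":0.059,"twist":0},{"x":0,"y":0,"z":0.059,"twist":0}]}}

```text
time: 6.8
tool_pos: [633.4, 95.3, 54.2]
tcp_rot: [3.142, -0.001, -0.023]
contact_force: [-0.3, 0.8, 0.7]
grip_width: 46.0
finger_force: 0.0
```

Emit:
{"fn": "play_rows", "kwargs": {"commands": [{"x":0,"y":0,"z":0,"twist":0},{"x":0,"y":0,"z":0,"twist":0},{"x":0,"y":0,"z":0,"twist":0},{"x":0,"y":0,"z":0,"twist":0},{"x":0,"y":0,"z":0,"twist":0},{"x":0,"y":0,"z":0,"twist":0},{"x":0,"y":0,"z":0,"twist":0},{"x":0,"y":0,"z":0,"twist":0}], "jaw": 1}}

```text
time: 7.6
tool_pos: [633.2, 95.5, 54.2]
tcp_rot: [-3.141, -0.0, -0.022]
contact_force: [-0.1, 1.9, 3.9]
grip_width: 18.2
finger_force: 30.0
```

Emit:
{"fn": "play_rows", "kwargs": {"commands": [{"x":0,"y":0,"z":0,"twist":0},{"x":0,"y":0,"z":0,"twist":0},{"x":0,"y":0,"z":0,"twist":0},{"x":0,"y":0,"z":0,"twist":0},{"x":0,"y":0,"z":-0.015,"twist":0},{"x":0,"y":0,"z":-0.035,"twist":0},{"x":0,"y":0,"z":-0.055,"twist":0},{"x":0,"y":0,"z":-0.07,"twist":0}], "jaw": 0.5}}

```text
time: 8.4
tool_pos: [633.7, 95.3, 126.6]
tcp_rot: [-3.142, -0.003, -0.023]
contact_force: [0.6, 0.0, -0.3]
grip_width: 45.8
finger_force: 0.0
```

Emit:
{"fn": "play_rows", "kwargs": {"commands": [{"x":0,"y":0.02,"z":0,"twist":0},{"x":0,"y":0.045,"z":0,"twist":0},{"x":0,"y":0.07,"z":0,"twist":0},{"x":0,"y":0.088,"z":0,"twist":0},{"x":0,"y":0.088,"z":0,"twist":0},{"x":0,"y":0.088,"z":0,"twist":0},{"x":0,"y":0.088,"z":0,"twist":0},{"x":0,"y":0.088,"z":0,"twist":0}]}}

```text
time: 9.2
tool_pos: [631.1, 8.4, 123.9]
tcp_rot: [-3.141, 0.0, -0.021]
contact_force: [-0.9, 0.9, -0.1]
grip_width: 45.6
finger_force: 0.0
```

```bash
python3 -c "
from h import *
to(631,8,57,-0.022)"
```

```text
t 9.2 shift [-0.      0.0004  0.0669] twist 0.0 rot [-3.141  0.    -0.021]
```

Emit:
{"fn": "play_rows", "kwargs": {"commands": [{"x":0,"y":0,"z":0.012,"twist":0},{"x":0,"y":0,"z":0.024,"twist":0},{"x":0,"y":0,"z":0.036,"twist":0},{"x":0,"y":0,"z":0.048,"twist":0},{"x":0,"y":0,"z":0.058,"twist":0},{"x":0,"y":0,"z":0.066,"twist":0},{"x":0,"y":0,"z":0.067,"twist":0},{"x":0,"y":0,"z":0.067,"twist":0}]}}

```text
time: 10.0
tool_pos: [631.1, 7.3, 56.8]
tcp_rot: [3.142, 0.0, -0.023]
contact_force: [-0.4, -0.3, 1.6]
grip_width: 46.1
finger_force: 0.0
```

Emit:
{"fn": "play_rows", "kwargs": {"commands": [{"x":0,"y":0,"z":0,"twist":0},{"x":0,"y":0,"z":0,"twist":0},{"x":0,"y":0,"z":0,"twist":0},{"x":0,"y":0,"z":0,"twist":0},{"x":0,"y":0,"z":0,"twist":0},{"x":0,"y":0,"z":0,"twist":0},{"x":0,"y":0,"z":0,"twist":0},{"x":0,"y":0,"z":0,"twist":0}], "jaw": 1}}

```text
time: 10.8
tool_pos: [631.2, 7.4, 57.2]
tcp_rot: [3.142, -0.0, -0.023]
contact_force: [-0.8, 0.7, 2.7]
grip_width: 13.5
finger_force: 30.0
```

Felt widths are 21.5, 18.2 and 13.5 mm, so the left plate is the 22 mm one. I'm going back for it.

Emit:
{"fn": "play_rows", "kwargs": {"commands": [{"x":0,"y":0,"z":0,"twist":0},{"x":0,"y":0,"z":0,"twist":0},{"x":0,"y":0,"z":0,"twist":0},{"x":0,"y":0,"z":0,"twist":0},{"x":0,"y":0,"z":-0.015,"twist":0},{"x":0,"y":0,"z":-0.035,"twist":0},{"x":0,"y":0,"z":-0.055,"twist":0},{"x":0,"y":0,"z":-0.07,"twist":0}], "jaw": 0.5}}

```text
time: 11.6
tool_pos: [631.7, 7.3, 129.5]
tcp_rot: [3.141, -0.002, -0.023]
contact_force: [-0.3, 1.1, 0.4]
grip_width: 45.9
finger_force: 0.0
```

Emit:
{"fn": "play_rows", "kwargs": {"commands": [{"x":0,"y":-0.025,"z":0,"twist":0},{"x":0,"y":-0.06,"z":0,"twist":0},{"x":0,"y":-0.1,"z":0,"twist":0},{"x":0,"y":-0.14,"z":0,"twist":0},{"x":0,"y":-0.176,"z":0,"twist":0},{"x":0,"y":-0.176,"z":0,"twist":0},{"x":0,"y":-0.176,"z":0,"twist":0},{"x":0,"y":-0.176,"z":0,"twist":0}]}}

```text
time: 12.4
tool_pos: [635.2, 182.4, 127.5]
tcp_rot: [3.141, -0.0, -0.023]
contact_force: [0.4, -0.6, 0.0]
grip_width: 46.0
finger_force: 0.0
```

```bash
python3 -c "
from h import *
to(635,183.6,51,-0.022)"
```

```text
t 12.4 shift [-0.0003 -0.0012  0.0765] twist -0.1 rot [ 3.141 -0.    -0.023]
```

Emit:
{"fn": "play_rows", "kwargs": {"commands": [{"x":0,"y":-0.001,"z":0.014,"twist":0},{"x":0,"y":-0.001,"z":0.028,"twist":0},{"x":0,"y":-0.001,"z":0.042,"twist":0},{"x":0,"y":-0.001,"z":0.055,"twist":0},{"x":0,"y":-0.001,"z":0.066,"twist":0},{"x":0,"y":-0.001,"z":0.075,"twist":0},{"x":0,"y":-0.001,"z":0.077,"twist":0},{"x":0,"y":-0.001,"z":0.077,"twist":0}]}}

```text
time: 13.2
tool_pos: [635.0, 184.3, 49.6]
tcp_rot: [3.141, 0.0, -0.022]
contact_force: [1.0, -0.1, 1.5]
grip_width: 46.2
finger_force: 0.0
```

Emit:
{"fn": "play_rows", "kwargs": {"commands": [{"x":0,"y":0,"z":0,"twist":0},{"x":0,"y":0,"z":0,"twist":0},{"x":0,"y":0,"z":0,"twist":0},{"x":0,"y":0,"z":0,"twist":0},{"x":0,"y":0,"z":0,"twist":0},{"x":0,"y":0,"z":0,"twist":0},{"x":0,"y":0,"z":0,"twist":0},{"x":0,"y":0,"z":0,"twist":0}], "jaw": 1}}

```text
time: 14.0
tool_pos: [635.3, 184.3, 50.4]
tcp_rot: [-3.142, -0.001, -0.023]
contact_force: [-1.3, -0.7, 5.5]
grip_width: 21.8
finger_force: 30.0
```

Emit:
{"fn": "play_rows", "kwargs": {"commands": [{"x":0,"y":0,"z":-0.005,"twist":0},{"x":0,"y":0,"z":-0.015,"twist":0},{"x":0,"y":0,"z":-0.025,"twist":0},{"x":0,"y":0,"z":-0.04,"twist":0},{"x":0,"y":0,"z":-0.055,"twist":0},{"x":0,"y":0,"z":-0.07,"twist":0},{"x":0,"y":0,"z":-0.08,"twist":0},{"x":0,"y":0,"z":-0.08,"twist":0}]}}

```text
time: 14.8
tool_pos: [636.1, 184.5, 132.6]
tcp_rot: [-3.141, -0.004, -0.022]
contact_force: [0.5, -0.9, -4.3]
grip_width: 22.2
finger_force: 30.0
```

```bash
python3 -c "
from h import *
to(474,278,100,-0.022)"
```

```text
t 14.8 shift [-0.1643 -0.0898  0.0319] twist -0.0 rot [-3.141 -0.004 -0.022]
```

Emit:
{"fn": "play_rows", "kwargs": {"commands": [{"x":-0.025,"y":-0.014,"z":0,"twist":0},{"x":-0.06,"y":-0.033,"z":0,"twist":0},{"x":-0.095,"y":-0.052,"z":0,"twist":0},{"x":-0.13,"y":-0.071,"z":0.01,"twist":0},{"x":-0.16,"y":-0.088,"z":0.025,"twist":0},{"x":-0.164,"y":-0.09,"z":0.04,"twist":0},{"x":-0.164,"y":-0.09,"z":0.05,"twist":0},{"x":-0.164,"y":-0.09,"z":0.05,"twist":0}]}}

```text
time: 15.6
tool_pos: [472.8, 277.5, 78.5]
tcp_rot: [3.14, 0.002, -0.022]
contact_force: [0.6, 0.3, -5.0]
grip_width: 22.0
finger_force: 30.0
```

Emit:
{"fn": "play_rows", "kwargs": {"commands": [{"x":0,"y":0,"z":0,"twist":0},{"x":0,"y":0,"z":0.01,"twist":0},{"x":0,"y":0,"z":0.018,"twist":0},{"x":0,"y":0,"z":0.023,"twist":0},{"x":0,"y":0,"z":0.026,"twist":0},{"x":0,"y":0,"z":0.028,"twist":0},{"x":0,"y":0,"z":0.028,"twist":0},{"x":0,"y":0,"z":0.028,"twist":0}]}}

```text
time: 16.4
tool_pos: [473.3, 278.1, 52.1]
tcp_rot: [-3.142, -0.0, -0.022]
contact_force: [-0.7, -0.0, -4.4]
grip_width: 21.8
finger_force: 30.0
```

Next I lower about 7 mm until the force shows contact.

Emit:
{"fn": "play_rows", "kwargs": {"commands": [{"x":0,"y":0,"z":0.002,"twist":0},{"x":0,"y":0,"z":0.004,"twist":0},{"x":0,"y":0,"z":0.005,"twist":0},{"x":0,"y":0,"z":0.006,"twist":0},{"x":0,"y":0,"z":0.007,"twist":0},{"x":0,"y":0,"z":0.007,"twist":0},{"x":0,"y":0,"z":0.007,"twist":0},{"x":0,"y":0,"z":0.007,"twist":0}]}}

```text
time: 17.2
tool_pos: [473.1, 278.0, 45.4]
tcp_rot: [3.142, -0.0, -0.022]
contact_force: [-3.5, -1.6, 5.0]
grip_width: 21.8
finger_force: 30.0
```

Emit:
{"fn": "play_rows", "kwargs": {"commands": [{"x":0,"y":0,"z":0,"twist":0},{"x":0,"y":0,"z":0,"twist":0},{"x":0,"y":0,"z":0,"twist":0},{"x":0,"y":0,"z":0,"twist":0},{"x":0,"y":0,"z":-0.015,"twist":0},{"x":0,"y":0,"z":-0.035,"twist":0},{"x":0,"y":0,"z":-0.055,"twist":0},{"x":0,"y":0,"z":-0.075,"twist":-6}], "jaw": 0.4}}

```text
time: 18.0
tool_pos: [473.2, 277.9, 120.6]
tcp_rot: [3.141, 0.0, 0.083]
contact_force: [0.7, -0.0, -1.1]
grip_width: 54.8
finger_force: 0.0
```

Emit:
{"fn": "play_rows", "kwargs": {"commands": [{"x":0,"y":0,"z":0,"twist":-8},{"x":0,"y":0,"z":0,"twist":-16},{"x":0,"y":0,"z":0,"twist":-24},{"x":0,"y":0,"z":0,"twist":-32},{"x":0,"y":0,"z":0,"twist":-40},{"x":0,"y":0,"z":0,"twist":-48},{"x":0,"y":0,"z":0,"twist":-56},{"x":0,"y":0,"z":0,"twist":-64}], "jaw": 0}}

```text
time: 18.8
tool_pos: [473.2, 278.0, 119.8]
tcp_rot: [3.142, 0.0, 1.205]
contact_force: [0.3, 0.4, 0.7]
grip_width: 91.9
finger_force: 0.0
```

Emit:
{"fn": "play_rows", "kwargs": {"commands": [{"x":0,"y":0,"z":0,"twist":-8},{"x":0,"y":0,"z":0,"twist":-16},{"x":0,"y":0,"z":0,"twist":-20},{"x":0,"y":0,"z":0,"twist":-20},{"x":0,"y":0,"z":0,"twist":-20},{"x":0,"y":0,"z":0,"twist":-20},{"x":0,"y":0,"z":0,"twist":-20},{"x":0,"y":0,"z":0,"twist":-20}]}}

```text
time: 19.6
tool_pos: [473.1, 278.0, 119.9]
tcp_rot: [3.142, 0.0, 1.548]
contact_force: [-0.3, -0.8, -0.2]
grip_width: 91.8
finger_force: 0.0
```

Run:
```python
from h import *
from plant import bot
to(473,278,37,-0.022+np.pi/2)
o=[]
for n in("top","side"):
    c=bot.capture(n)["pixels"][:,:,::-1]
    a=c[180:260,180:280] if n=="top" else c[170:250,230:330]
    o.append(cv2.resize(a,(400,320),interpolation=2))
cv2.imwrite("pics/b3.png",np.hstack(o))
```

```text
t 19.6 shift [ 0.     -0.0001  0.0829] twist -0.1 rot [3.142 0.    1.548]
```

View pics/b3.png

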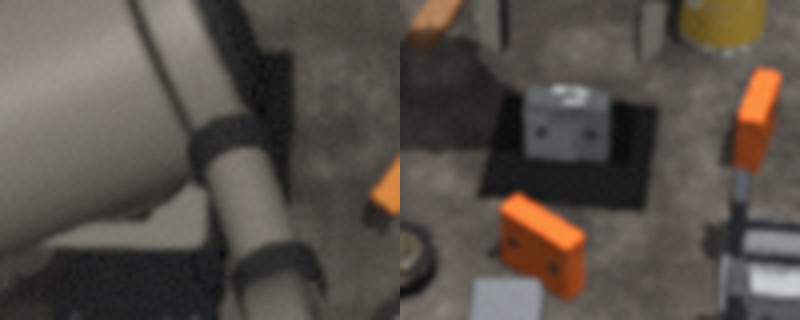

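Side view: the plate stands upright on the mat at crop (567,125), with a finger beyond each end at (490,20) and (655,25). I'm descending to take it by its ends.

Emit:
{"fn": "play_rows", "kwargs": {"commands": [{"x":0,"y":0,"z":0.014,"twist":0},{"x":0,"y":0,"z":0.028,"twist":0},{"x":0,"y":0,"z":0.042,"twist":0},{"x":0,"y":0,"z":0.056,"twist":0},{"x":0,"y":0,"z":0.068,"twist":0},{"x":0,"y":0,"z":0.078,"twist":0},{"x":0,"y":0,"z":0.083,"twist":0},{"x":0,"y":0,"z":0.083,"twist":0}]}}

```text
time: 20.5
tool_pos: [472.9, 277.8, 36.3]
tcp_rot: [-3.141, 0.001, 1.548]
contact_force: [-0.2, 0.5, 0.0]
grip_width: 91.7
finger_force: 0.0
```

Emit:
{"fn": "play_rows", "kwargs": {"commands": [{"x":0,"y":0,"z":0,"twist":0},{"x":0,"y":0,"z":0,"twist":0},{"x":0,"y":0,"z":0,"twist":0},{"x":0,"y":0,"z":0,"twist":0},{"x":0,"y":0,"z":0,"twist":0},{"x":0,"y":0,"z":0,"twist":0},{"x":0,"y":0,"z":0,"twist":0},{"x":0,"y":0,"z":0,"twist":0}], "jaw": 1}}

```text
time: 21.3
tool_pos: [472.6, 277.9, 37.1]
tcp_rot: [-3.141, 0.0, 1.548]
contact_force: [-4.2, -0.2, 5.7]
grip_width: 59.9
finger_force: 30.0
```

Emit:
{"fn": "play_rows", "kwargs": {"commands": [{"x":0,"y":0,"z":-0.005,"twist":0},{"x":0,"y":0,"z":-0.02,"twist":0},{"x":0,"y":0,"z":-0.04,"twist":0},{"x":0,"y":0,"z":-0.06,"twist":0},{"x":0,"y":0,"z":-0.08,"twist":0},{"x":0,"y":0,"z":-0.1,"twist":0},{"x":0,"y":0,"z":-0.11,"twist":0},{"x":0,"y":0,"z":-0.11,"twist":0}]}}

```text
time: 22.1
tool_pos: [473.9, 278.2, 147.9]
tcp_rot: [3.139, -0.001, 1.548]
contact_force: [-1.4, -1.1, -4.1]
grip_width: 59.8
finger_force: 30.0
```

```bash
python3 -c "
from h import *
to(457,6,145,0.08+np.pi/2)"
```

```text
t 22.1 shift [-0.2725 -0.0108  0.0026] twist -5.9 rot [ 3.139e+00 -1.000e-03  1.548e+00]
```

Emit:
{"fn": "play_rows", "kwargs": {"commands": [{"x":-0.03,"y":0,"z":0,"twist":0},{"x":-0.07,"y":-0.002,"z":0,"twist":-1},{"x":-0.11,"y":-0.004,"z":0,"twist":-2},{"x":-0.15,"y":-0.006,"z":0,"twist":-3},{"x":-0.19,"y":-0.008,"z":0,"twist":-4},{"x":-0.23,"y":-0.01,"z":0,"twist":-5},{"x":-0.26,"y":-0.011,"z":0,"twist":-5.9},{"x":-0.2725,"y":-0.011,"z":0,"twist":-5.9}]}}

```text
time: 22.9
tool_pos: [455.2, 3.5, 145.9]
tcp_rot: [-3.14, 0.0, 1.649]
contact_force: [0.3, 0.3, -4.8]
grip_width: 59.8
finger_force: 30.0
```

Emit:
{"fn": "play_rows", "kwargs": {"commands": [{"x":0,"y":0,"z":0,"twist":0},{"x":0,"y":0,"z":0.01,"twist":0},{"x":0,"y":0,"z":0.02,"twist":0},{"x":0,"y":0,"z":0.025,"twist":0},{"x":0,"y":0,"z":0.025,"twist":0},{"x":0,"y":0,"z":0.025,"twist":0},{"x":0,"y":0,"z":0.025,"twist":0},{"x":0,"y":0,"z":0.025,"twist":0}]}}

```text
time: 23.7
tool_pos: [456.3, 5.8, 122.2]
tcp_rot: [3.141, 0.0, 1.651]
contact_force: [0.2, -0.2, -4.2]
grip_width: 59.5
finger_force: 30.0
```

Run:
```python
from h import *
from plant import bot
to(457,6,54,0.08+np.pi/2)
o=[]
for n in("top","side"):
    c=bot.capture(n)["pixels"][:,:,::-1]
    a=c[185:265,300:400] if n=="top" else c[215:305,200:310]
    o.append(cv2.resize(a,(400,320),interpolation=2))
cv2.imwrite("pics/b4.png",np.hstack(o))
```

```text
t 23.7 shift [0.0001 0.0007 0.0682] twist 0.0 rot [3.141 0.    1.651]
```

View pics/b4.png

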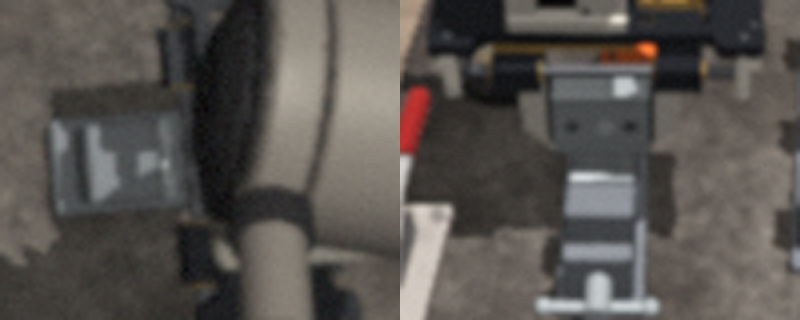

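Side view: the plate hangs level over the gap (crop 550–650, bottom edge about 143). The bright inner edge of the near jaw is at about (603,175). I'll cross-check that edge against the top-view result.

Run:
```python
from h import *
from plant import bot
c=bot.capture("side")
for u,v,z,n in((203,175,76,"near jaw inner edge"),(203,183,76,"strip low side"),(200,144,88,"plate near bottom"),(203,100,138,"plate near face top?")):
    print(n,w(c,200+u/3.636,215+v/3.556,z))
```

```text
near jaw inner edge [459.  -10.5]
strip low side [459.8 -17.2]
plate near bottom [455.6   5.1]
plate near face top? [459.6  -4.8]
```

Run:
```python
from h import *
from plant import bot
c=bot.capture("side")["pixels"][:,:,::-1][228:283,230:285]
cv2.imwrite("pics/b5.png",cv2.convertScaleAbs(cv2.resize(c,(550,550),interpolation=2),alpha=1.6))
```

```text
(no output)
```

View pics/b5.png

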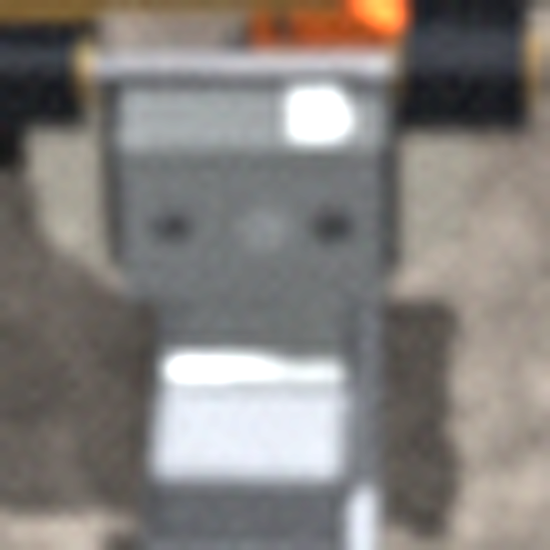

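The enlarged crop shows the plate upright: top-face near edge at row 150, bores at 225, bottom about 298. The jaw's inner edge is at row 355, so the plate clears both jaws. I'm descending.

Emit:
{"fn": "play_rows", "kwargs": {"commands": [{"x":0.001,"y":0.001,"z":0.008,"twist":0},{"x":0.001,"y":0.001,"z":0.016,"twist":0},{"x":0.001,"y":0.001,"z":0.024,"twist":0},{"x":0.001,"y":0.001,"z":0.032,"twist":0},{"x":0.001,"y":0.001,"z":0.04,"twist":0},{"x":0.001,"y":0.001,"z":0.048,"twist":0},{"x":0.001,"y":0.001,"z":0.055,"twist":0},{"x":0.001,"y":0.001,"z":0.06,"twist":0}]}}

```text
time: 24.7
tool_pos: [456.8, 6.9, 61.2]
tcp_rot: [-3.141, -0.0, 1.651]
contact_force: [-0.1, 0.6, -3.9]
grip_width: 60.0
finger_force: 30.0
```

Emit:
{"fn": "play_rows", "kwargs": {"commands": [{"x":0,"y":0,"z":0.002,"twist":0},{"x":0,"y":0,"z":0.004,"twist":0},{"x":0,"y":0,"z":0.006,"twist":0},{"x":0,"y":0,"z":0.007,"twist":0},{"x":0,"y":0,"z":0.008,"twist":0},{"x":0,"y":0,"z":0.009,"twist":0},{"x":0,"y":0,"z":0.009,"twist":0},{"x":0,"y":0,"z":0.009,"twist":0}]}}

```text
time: 25.5
tool_pos: [457.0, 6.9, 53.0]
tcp_rot: [3.141, 0.0, 1.651]
contact_force: [-0.0, -0.1, -5.3]
grip_width: 59.7
finger_force: 30.0
```

Emit:
{"fn": "play_rows", "kwargs": {"commands": [{"x":0,"y":0,"z":0.001,"twist":0},{"x":0,"y":0,"z":0.001,"twist":0},{"x":0,"y":0,"z":0.0015,"twist":0},{"x":0,"y":0,"z":0.0015,"twist":0},{"x":0,"y":0,"z":0.002,"twist":0},{"x":0,"y":0,"z":0.002,"twist":0},{"x":0,"y":0,"z":0.002,"twist":0},{"x":0,"y":0,"z":0.002,"twist":0}]}}

```text
time: 26.3
tool_pos: [457.1, 6.8, 52.1]
tcp_rot: [3.141, 0.0, 1.651]
contact_force: [-3.2, 0.0, 11.9]
grip_width: 59.6
finger_force: 30.0
```

On the bed (the force has reversed). Next I release, wait, and rise.

Emit:
{"fn": "play_rows", "kwargs": {"commands": [{"x":0,"y":0,"z":0,"twist":0},{"x":0,"y":0,"z":0,"twist":0},{"x":0,"y":0,"z":0,"twist":0},{"x":0,"y":0,"z":0,"twist":0},{"x":0,"y":0,"z":0,"twist":0},{"x":0,"y":0,"z":0,"twist":0},{"x":0,"y":0,"z":0,"twist":0},{"x":0,"y":0,"z":-0.005,"twist":0}], "jaw": 0.1}}

```text
time: 27.1
tool_pos: [456.5, 6.9, 55.6]
tcp_rot: [-3.14, -0.0, 1.651]
contact_force: [-0.1, -0.3, -0.2]
grip_width: 83.0
finger_force: 0.0
```

Emit:
{"fn": "play_rows", "kwargs": {"commands": [{"x":0,"y":0,"z":-0.015,"twist":0},{"x":0,"y":0,"z":-0.035,"twist":0},{"x":0,"y":0,"z":-0.06,"twist":0},{"x":0,"y":0,"z":-0.09,"twist":0},{"x":0,"y":0,"z":-0.12,"twist":0},{"x":0,"y":0,"z":-0.15,"twist":0},{"x":0,"y":0,"z":-0.18,"twist":0},{"x":0,"y":0,"z":-0.2,"twist":0}]}}

```text
time: 27.9
tool_pos: [457.2, 6.9, 258.5]
tcp_rot: [3.139, 0.001, 1.651]
contact_force: [0.5, 0.6, 0.0]
grip_width: 82.9
finger_force: 0.0
```

Emit:
{"fn": "play_rows", "kwargs": {"commands": [{"x":0.04,"y":0,"z":0,"twist":0},{"x":0.08,"y":0,"z":0,"twist":0},{"x":0.12,"y":0,"z":0,"twist":0},{"x":0.16,"y":0,"z":0,"twist":0},{"x":0.2,"y":0,"z":0,"twist":0},{"x":0.24,"y":0,"z":0,"twist":0},{"x":0.26,"y":0,"z":0,"twist":0},{"x":0.26,"y":0,"z":0,"twist":0}]}}

```text
time: 28.7
tool_pos: [435.3, 268.2, 256.0]
tcp_rot: [-3.142, -0.0, 1.655]
contact_force: [0.2, 0.1, -0.2]
grip_width: 82.5
finger_force: 0.0
```

Run:
```python
from h import *
from plant import bot
o=[]
for n in("top","side"):
    c=bot.capture(n)["pixels"][:,:,::-1]
    a=c[120:250,250:400] if n=="top" else c[195:310,220:353]
    o.append(cv2.resize(a,(400,345),interpolation=2))
cv2.imwrite("pics/b6.png",np.hstack(o))
```

```text
(no output)
```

View pics/b6.png

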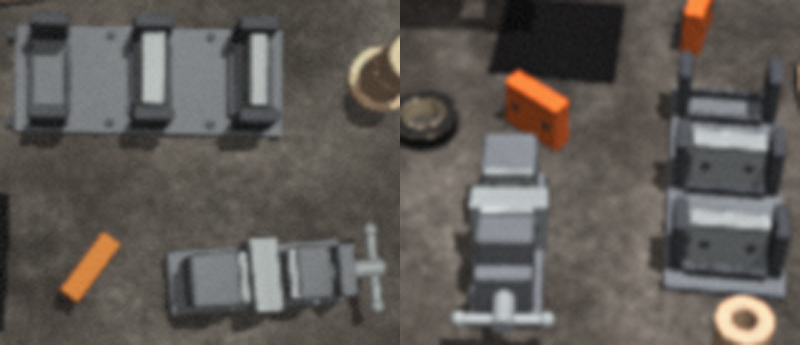

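The plate stands in the gap, centred at (263,274) and proud of the jaws at both ends. The other two plates are upright in their bays and the bystanders in view haven't moved.

```bash
python3 -c "
from plant import bot
print(bot.close_job())"
```

```text
the job is handed in; nothing more can be done
None
```

The job is handed in: the 22 mm plate (left bay, felt at about 22 mm against 18.2 and 13.5 mm for the others) stands centred on the vice bed, and the other two are still upright in their bays; no verdict came back from the hand-in.

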